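# Unpin a hose fitting and show its foot to the code reader

## Robot

A 7-joint arm with a two-finger parallel gripper is mounted at the origin on the work surface. World frame = base frame: x ahead of the robot, y to its left, z up, the work surface at z = 0. Lengths are in m, angles in rad, forces in N, time in s.
With the tool pointing down it reaches from about 0.425 to 0.875 m from the base axis. Payload 4.7 kg.
Tool frame: the origin (TCP) lies at the very end of the fingers, on their centre line; the grasp point (between the pads) lies tcp_to_grasp behind it (tcp_to_grasp is the distance from the TCP to the grasp point, in m); z points along the fingers, y is the line along which they close (so a half turn about z gives the same grasp; the last joint's range is limited). The gripper opens to 87 mm and grips with 3 to 60 N. Pads are 19 mm wide; open, the fingers measure 117 mm over their backs; the gripper's body (75 mm by 190 mm) begins 51 mm behind the grasp point.
Start: joints at [-1.293, 0.321, -0.07, 1.45, 0.023, 1.371, -0.057], TCP at [0.17, 0.628, 0.223] pointing down, gripper open.
Joint ranges: [-2.86, 2.86], [-0.3, 2.09], [-1.38, 1.24], [0.06, 2.45], [-1.56, 4.7], [0.09, 2.05], [-2.69, 2.69]. Speed limits (rad/s): [2.57, 2.57, 3.14, 3.14, 3.14, 3.14, 3.14].

## Interface

Orientations are given as a unit quaternion [w, x, y, z].
In Python, from station import observe, get_image, hand_in, tcp_to_grasp gives the robot as it stands. The module is installed in compiled form; this text tells all that it offers.
- The arm moves only by the tool step_arm, never from a script. Its argument "plan" is a list of rows, each an object with "fingers": the finger opening in mm, from 0 to 87; "slide": the shift along the tool's x, y, z in mm, a list of three; "twist": the turn about the tool's z in rad. A call has 1 to 5 rows; each row shifts and turns the commanded pose from where the row before left it, along the tool's axes as they then stand; what a row does not reach is not made up. A row lasts 1/10 s, in which the tool goes at most 50 mm and 8.59 degrees, less where a joint would pass 70% of its speed; a pose out of reach is approached as far as the arm can. A call is refused whole if a number of a shift passes 50 or a number of a turn 0.15, either way. A call with a gripper value outside its range is refused whole. The fingers move at their own pace and stop on an object; "squeeze" is the grip in N (left out, the last holds). Time passes only in rows, so rows that do not move let the fingers close. It gives the time, the measured TCP pose, the force, the opening and the grip force at its end, in the units of the state.
- observe(): the state, without advancing time (a new reading comes with each control period).
- get_image(name): name is "scene" or "top" or "wrist"; returns a dict with "image" (480x640x3 uint8, red, green, blue), "fx", "fy", "cx", "cy" (pixels), "rvec" (rotation vector, rad) and "tvec" (3), from world to camera coordinates, as OpenCV has them. Camera axes: x right, y down, z forward; pixel columns grow to the right and rows downward; lengths in m; the calibration is good to about 2 mm. The wrist camera is an equidistant fisheye: a pixel r from the principal point sees the ray r / f radians off the axis. A picture is of the moment at which its call begins. There is no depth.
- hand_in(): hands the job in; it is judged then, once.
The state is a dict: "clock": time; "joint_pos": joint angles; "dq": joint speeds; "joint_torque": joint torques, N m; "tcp_pos": TCP position; "eef_rot": TCP orientation; "force": force on the tool from outside, world axes, zero at the start; "ft_torque": the same for the moment, N m; "width": finger opening in m; "grasp_force": force on a finger pad.
Only numpy, scipy, OpenCV 4.12 (cv2) and the standard library are available. Lean on these libraries where they do the work, as an engineer would, in place of code of your own. Each camera call takes 0.05 s, during which the arm holds its last target. There are 200 camera calls.

## Task

Draw the keeper pin out of the holder's cheeks and lay it down in the notch on the holder's front side, then let go of it. Next draw the hose fitting up out of its socket, tip it over and finish while holding it still in the air, with its coded foot squarely facing the reader's window, centred on it and about 10 cm away, touching neither holder nor reader. Keep holding it there at the end, and leave everything else on the counter where it is.

Things in the scene. Friction and masses are not known exactly. Their poses are not given: they have to be found in the camera images.
- holder: fixed steel holder, origin on the counter under its vertical socket's axis. Baseplate 150 (x) x 100 x 8; grey block 60 (x) x 72 (y), top at z 70, blind bore 25 wide, 65 deep. On it two cheeks at y -32 and +32, 8 thick, up to z 104, pierced along y for the pin (see bore). In front (-x, towards the robot) two dark ears at y -32 and +32 form the notch (mm)
- bore (a point): holder point (-17, 0, 85), axes as the holder's: centre line of the pin as it rests at the start, along y. The hole in each cheek is 13 x 13, its floor at z 80, a sliding fit without spring (mm)
- notch (a point): holder point (-60, 0, 50), axes as the holder's, midway between the two ears: the pin's origin comes here when parked, pin axis along y, knob out at the +y end. Each ear is 8 thick (holder x -86 to -30) with a U slot 12 wide, open upwards, floor at z 45, lips flaring out from about z 53 to 68 (mm)
- pin: loose steel keeper pin, 90 g, origin on its axis, y axis from tip to knob. Shank 10 diameter, y -50 to 63; shoulder disc 18 diameter, y 38 to 42; dark round knob 26 diameter, y 63 to 87, pinched from above. Starts level in both cheeks, origin at the bore point, knob at holder +y, 2 above the fitting's flange, which it blocks. Draw it 86 or more along +y to free it. It may roll on its axis (mm)
- pin_knob (a point): centre of the pin's knob (pin y +75, on the axis) (mm)
- pin_tip (a point): plain end of the pin (pin y -50, on the axis) (mm)
- fitting: loose steel hose fitting, about 300 g, 160 long, round; origin at the centre of its coded foot face, z axis from foot to top. Spigot 22 diameter z 0 to 60, flange 48 diameter z 60 to 68, neck 18 diameter z 68 to 115, sleeve 28 diameter z 115 to 160 (grasp here). Starts upright in the socket, hanging by the flange, foot 10 above the counter; turned anyhow about its axis (mm)
- fitting_top (a point): centre of the fitting's top face (fitting z 160) (mm)
- reader_head: fixed code reader's black head, 60 x 70 x 36 deep. Origin at the window's centre, 70 above the counter; its z axis is the reading direction, square out of the window, up and towards the robot's side, 0.70 rad (40 degrees) from vertical (mm)
- reader: fixed stand of the reader, baseplate 100 x 90, origin on the counter below the window's centre; the head looks to its -x side and up. Whole reader under 100 high (mm)
- union_nut: loose bystander: hexagonal steel nut, 36 across flats, 28 high; to be left alone (mm)
- tape: loose bystander: brown roll of tape lying flat, 90 across, 24 high; to be left alone (mm)
- spanner: loose bystander: steel spanner 180 long lying flat; to be left alone (mm)
- can: loose bystander: plain aluminium can 54 across, 95 high; to be left alone (mm)
- short_fitting: loose bystander: short steel fitting standing on its hexagon (34 across flats), 50 high; to be left alone (mm)
- carton: loose bystander: closed brown carton 110 x 80 x 60 high; to be left alone (mm)
There are look-alikes about, which are no part of the job. Leave any purple look-alike of the fitting alone. Leave any pink look-alike of the pin alone.

How it is judged:
On the way, in this order (a step that is already met when the one before it is completed fails the run):
1. the keeper pin is drawn wholly out of both cheeks (y of pin_tip in the frame of holder above 0.036 m), for 0.05 s.
2. the pin lies in the notch, released and at rest (x of pin in the frame of notch between -0.006 and 0.006 m and y of pin in the frame of notch between -0.025 and 0.025 m and z of pin in the frame of notch between -0.006 and 0.006 m and angle between the y axis of pin and the y axis of holder, either way round below 0.12 rad and contact force between the fingers and pin below 0.1 N and linear speed of pin below 0.03 m/s), for 0.2 s.
3. the fitting is drawn wholly out of its socket (z of fitting in the frame of holder above 0.075 m), for 0.1 s.
At the end, for the whole second after the job is handed in: Pin released in the notch (6 mm across and in height, 25 mm along, 0.12 rad). Fitting held still, clear of holder and reader, foot over 80 mm high, 60 to 140 mm out from the window, within 35 mm of its line each way, axis within 0.3 rad of the reading direction, foot first (all of step 2 and x of fitting in the frame of reader_head between -0.035 and 0.035 m and y of fitting in the frame of reader_head between -0.035 and 0.035 m and z of fitting in the frame of reader_head between 0.06 and 0.14 m and angle between the z axis of fitting and the z axis of reader_head, either way round below 0.3 rad and z of fitting_top in the frame of reader_head above 0.18 m and height (world z) of fitting above 0.08 m and contact force between the fingers and fitting above 1 N and contact force between fitting and holder below 0.05 N and contact force between fitting and reader below 0.05 N and linear speed of fitting below 0.02 m/s and angular speed of fitting below 0.15 rad/s); the arm keeps its last pose, push and grip.
It fails at once if a bystander is shifted by more than 3 cm (distance of any of union_nut, tape, spanner, can, short_fitting, carton from where it was at the start of the episode above 0.03 m).
It also fails if it takes over 59 s, if anything falls off the work surface, if the arm or the gripper's body presses on something with over 40 N, if the wrist force passes 120 N, or if a joint passes its speed limit or range.

## Working session

There is one attempt and no reset: what is moved stays moved. The work goes in short steps, Python scripts to look and compute and a tool call to move; the robot and the scene stay as the last step left them, time stands still between calls to the robot, and variables do not carry over. Pictures are saved under pics/ and viewed, at most 11 in all, crops included, and the job is handed in when it is done.

Besides the shell and the picture viewer there is one more tool, called by a JSON object that holds its "method" and its "body", one argument or row to a line. step_arm: Moves the arm, as the interface text tells. Its arguments: {"type":"object","properties":{"plan":{"type":"array"},"squeeze":{"type":"number"}},"required":["plan"]}

```bash
mkdir -p pics
python3 - <<'E'
from station import *
import cv2,pickle
d={}
for n in("scene","top","wrist"):
    g=get_image(n);d[n]=g;print(n,g["fx"],g["cx"],g["cy"],g["rvec"],g["tvec"])
    cv2.imwrite(f"pics/{n}0.png",g["image"][:,:,::-1])
pickle.dump(d,open("d0.pkl","wb"))
print(observe(),tcp_to_grasp)
E
```

```text
scene 484.0540531690584 316.20419689426126 241.38652538689786 [ 2.05895281  1.26094764 -0.53338026] [-0.29978794 -0.29081575  1.41518953]
top 565.2301795185061 317.3049891317167 239.0066699615797 [ 2.16838151 -2.01753634  0.22998413] [-6.68749396e-04  6.21781721e-01  1.30347931e+00]
wrist 371.64829954431775 318.68956448491286 241.28471934322894 [-2.31969404 -1.77662403 -0.2342392 ] [-0.65057966 -0.03115384  0.38910224]
{'clock': 0.15, 'joint_pos': array([-1.29286888,  0.32162986, -0.07010637,  1.45136059,  0.02258505,
        1.37079861, -0.05691353]), 'dq': array([-0.00016842, -0.00160488, -0.00128603, -0.00247695, -0.00115247,
       -0.00021725, -0.00017957]), 'joint_torque': array([ 4.15485729e-04, -4.91796899e+01, -4.04319651e-01, -3.12876606e+01,
       -6.39019255e-02,  4.04846377e-02,  1.10500469e-04]), 'tcp_pos': array([0.16942652, 0.62711367, 0.22174494]), 'eef_rot': array([-6.11591036e-05,  1.31517760e-01,  9.91313564e-01, -7.02117178e-04]), 'force': array([-0.14112174,  1.14868937, -0.15848129]), 'ft_torque': array([ 0.00140087, -0.05327748, -0.00505415]), 'grasp_force': 0.0, 'width': 0.08701115250161937} 0.0187
```

View pics/scene0.png

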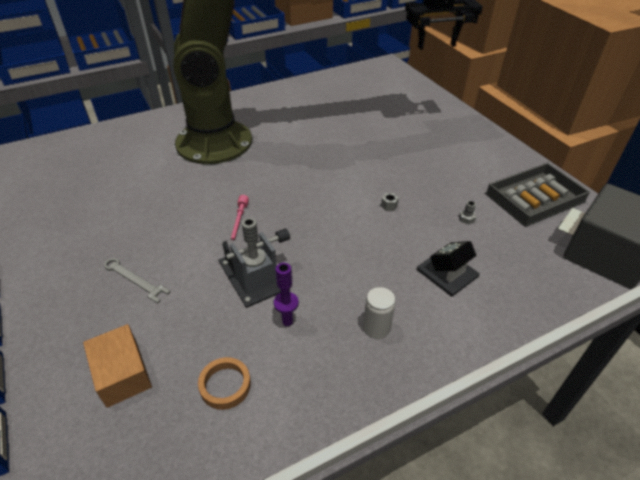

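View pics/top0.png

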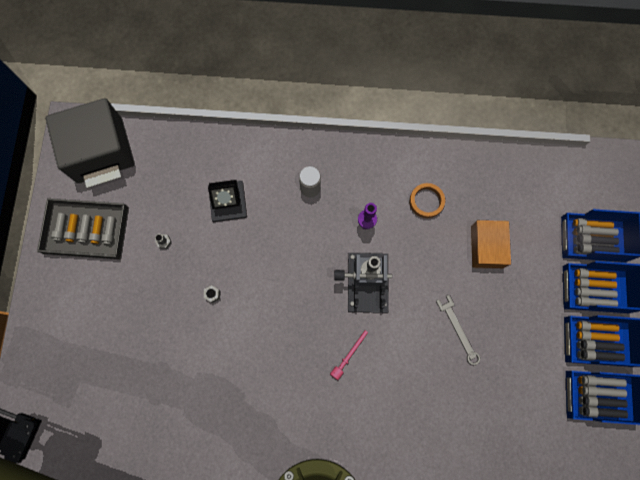

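The real pin has the dark knob at top (340,275) and scene (283,236). Its look-alike is the pink pin at top (350,355). The real fitting is the grey one in the block at top (374,263), and its look-alike is purple at top (368,213). The short fitting at top (163,241) could also be confused with it. The next crop checks this choice.

Run:
```python
import cv2,pickle,numpy as np
d=pickle.load(open("d0.pkl","rb"))
t=d["top"]["image"][:,:,::-1];s=d["scene"]["image"][:,:,::-1]
R=lambda i,a,b,w,h:cv2.resize(i[b:b+h,a:a+w],(400,300),interpolation=cv2.INTER_CUBIC)
b=lambda i:cv2.convertScaleAbs(i,alpha=1.6,beta=20)
o=np.vstack([np.hstack([R(t,322,244,80,75)[:,:],R(t,196,170,64,60)[:300]]),np.hstack([R(s,210,210,100,100*3//4+15),R(s,410,230,80,60)])])
cv2.imwrite("pics/crop1.png",b(o))
```

```text
(no output)
```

View pics/crop1.png

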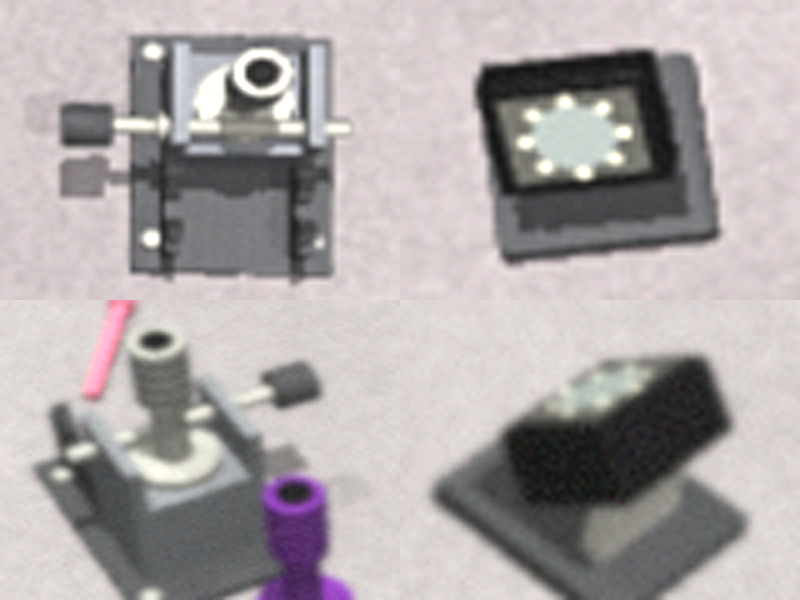

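```bash
cat > h.py <<'E'
import cv2,pickle,numpy as np
def cam(g):
    R=cv2.Rodrigues(np.array(g["rvec"]))[0];return R,-R.T@np.array(g["tvec"])
def ray(g,u,v):
    R,c=cam(g);k=R.T@np.array([(u-g["cx"])/g["fx"],(v-g["cy"])/g["fy"],1]);return c,k
def onz(g,u,v,z):
    c,k=ray(g,u,v);return c+k*(z-c[2])/k[2]
def tri(g1,p1,g2,p2):
    A=[];b=[]
    for g,p in((g1,p1),(g2,p2)):
        c,k=ray(g,*p);k/=np.linalg.norm(k);M=np.eye(3)-np.outer(k,k);A.append(M);b.append(M@c)
    return np.linalg.lstsq(np.vstack(A),np.hstack(b),rcond=None)[0]
def proj(g,P):
    R,_=cam(g);p=R@np.array(P)+np.array(g["tvec"]);return g["fx"]*p[0]/p[2]+g["cx"],g["fy"]*p[1]/p[2]+g["cy"]
E
python3 - <<'E'
from h import *
np.set_printoptions(precision=4,suppress=True)
d=pickle.load(open("d0.pkl","rb"));t=d["top"];s=d["scene"]
f=onz(t,374.4,261.5,.17);k=onz(t,339.4,275,.085);p=onz(t,392,276,.085)
print("fit",f,"tri",tri(t,(374.4,261.5),s,(210+157*.25,210+40*.3)))
print("knob",k,"tip",p,np.linalg.norm(k-p),"tri",tri(t,(339.4,275),s,(210+292*.25,210+83*.3)))
B=[onz(t,*q,.008) for q in((348.4,253.2),(388.2,253.5),(388.2,312),(348.4,312))]
print("base",np.array(B),np.mean(B,0))
for i in range(4):e=B[(i+1)%4]-B[i];print(np.linalg.norm(e),np.degrees(np.arctan2(e[1],e[0])))
y=(k-p)[:2];print("pin yaw",np.degrees(np.arctan2(y[1],y[0]))-90)
w=onz(t,224,197.2,.07);print("win",w,"tri",tri(t,(224,197.2),s,(450,248)))
a=onz(t,213.3,222.4,.008);b=onz(t,246.9,217.2,.008);c=onz(t,243.2,181,.008)
print("rdr",a,b,c,np.linalg.norm(a-b),np.linalg.norm(c-b),"yaw",np.degrees(np.arctan2(*(a-b)[1::-1]))-90,np.degrees(np.arctan2(*(c-b)[1::-1])))
# scene-view purple / pin clearance
print("purple top",onz(t,369,208,.16),"can",onz(t,310,175,.095))
E
```

```text
fit [ 0.555  -0.0888  0.17  ] tri [ 0.5554 -0.088   0.1691]
knob [ 0.5334 -0.0148  0.085 ] tip [ 0.54   -0.1394  0.085 ] 0.12477168254816072 tri [ 0.5339 -0.0137  0.0844]
base [[ 0.604  -0.0359  0.008 ]
 [ 0.6104 -0.1365  0.008 ]
 [ 0.4628 -0.143   0.008 ]
 [ 0.4557 -0.0448  0.008 ]] [ 0.5332 -0.09    0.008 ]
0.10080642867088828 -86.33087488745936
0.1478141451246004 -177.4915370158484
0.09843716686403613 94.13018061556662
0.14857722725003583 3.429388881350133
pin yaw 3.015174821072648
win [0.7104 0.2828 0.07  ] tri [0.712  0.2847 0.0677]
rdr [0.6598 0.3151 0.008 ] [0.6797 0.2303 0.008 ] [0.7766 0.2499 0.008 ] 0.08705919009709075 0.09888212130475828 yaw 13.249850117199628 11.393297740106428
purple top [ 0.6813 -0.0711  0.16  ] can [0.7747 0.0732 0.095 ]
```

```bash
cat > mv.py <<'E'
# usage: mv.py x y z yawdeg(of tool y) nrows -> rows (slide, twist), from measured pose
import sys,numpy as np
from station import observe
from scipy.spatial.transform import Rotation as Ro
o=observe();q=o["eef_rot"];Rm=Ro.from_quat(np.r_[q[1:],q[0]]).as_matrix()
phi=np.arctan2(Rm[1,1],Rm[0,1])
x,y,z,yd,n=map(float,sys.argv[1:6]);n=int(n)
dp=(np.array([x,y,z])-o["tcp_pos"])/n;da=(np.radians(yd)-phi)/n
print("now",o["tcp_pos"].round(4),np.degrees(phi).round(2),"w",round(o["width"],4),"gf",o["grasp_force"],"t",o["clock"],"q",o["joint_pos"].round(2))
for i in range(n):
    p=phi+i*da;print([round(1e3*v,1) for v in(-np.sin(p)*dp[0]+np.cos(p)*dp[1],np.cos(p)*dp[0]+np.sin(p)*dp[1],-dp[2])],round(-da,3))
E
python3 mv.py .534 .05 .20 3.2 15
```

```text
now [0.1694 0.6271 0.2217] 74.89 w 0.087 gf 0.0 t 0.15 q [-1.29  0.32 -0.07  1.45  0.02  1.37 -0.06]
[np.float64(-33.5), np.float64(-30.8), np.float64(1.4)] 0.083
[np.float64(-35.9), np.float64(-27.9), np.float64(1.4)] 0.083
[np.float64(-38.1), np.float64(-24.8), np.float64(1.4)] 0.083
[np.float64(-40.1), np.float64(-21.6), np.float64(1.4)] 0.083
[np.float64(-41.7), np.float64(-18.1), np.float64(1.4)] 0.083
[np.float64(-43.1), np.float64(-14.6), np.float64(1.4)] 0.083
[np.float64(-44.2), np.float64(-11.0), np.float64(1.4)] 0.083
[np.float64(-44.9), np.float64(-7.2), np.float64(1.4)] 0.083
[np.float64(-45.4), np.float64(-3.5), np.float64(1.4)] 0.083
[np.float64(-45.5), np.float64(0.3), np.float64(1.4)] 0.083
[np.float64(-45.3), np.float64(4.1), np.float64(1.4)] 0.083
[np.float64(-44.8), np.float64(7.9), np.float64(1.4)] 0.083
[np.float64(-44.0), np.float64(11.6), np.float64(1.4)] 0.083
[np.float64(-42.9), np.float64(15.2), np.float64(1.4)] 0.083
[np.float64(-41.5), np.float64(18.7), np.float64(1.4)] 0.083
```

{"method": "step_arm", "body": {
  "plan": [
    {"fingers": 87, "slide": [-33, -31, 1], "twist": 0.083},
    {"fingers": 87, "slide": [-36, -28, 1], "twist": 0.083},
    {"fingers": 87, "slide": [-38, -25, 1], "twist": 0.083},
    {"fingers": 87, "slide": [-40, -22, 1], "twist": 0.083},
    {"fingers": 87, "slide": [-42, -18, 1], "twist": 0.083}
  ],
  "squeeze": 50
}}

```text
clock: 0.65
tcp_pos: [0.2911, 0.4328, 0.2173]
eef_rot: [-0.0, 0.334, 0.942, -0.0]
force: [0.6, -0.0, -0.4]
width: 0.087
grasp_force: 0.0
```

{"method": "step_arm", "body": {
  "plan": [
    {"fingers": 87, "slide": [-43, -15, 1], "twist": 0.083},
    {"fingers": 87, "slide": [-44, -11, 1], "twist": 0.083},
    {"fingers": 87, "slide": [-45, -7, 1], "twist": 0.083},
    {"fingers": 87, "slide": [-45, -4, 1], "twist": 0.083},
    {"fingers": 87, "slide": [-45, 0, 1], "twist": 0.083}
  ]
}}

```text
clock: 1.15
tcp_pos: [0.4117, 0.241, 0.2125]
eef_rot: [-0.0, 0.521, 0.853, 0.0]
force: [1.0, 0.7, 0.1]
width: 0.0872
grasp_force: 0.0
```

{"method": "step_arm", "body": {
  "plan": [
    {"fingers": 87, "slide": [-45, 4, 1], "twist": 0.083},
    {"fingers": 87, "slide": [-45, 8, 1], "twist": 0.083},
    {"fingers": 87, "slide": [-44, 12, 1], "twist": 0.083},
    {"fingers": 87, "slide": [-43, 15, 1], "twist": 0.083},
    {"fingers": 87, "slide": [-41, 19, 1], "twist": 0.083}
  ]
}}

```text
clock: 1.65
tcp_pos: [0.5345, 0.0499, 0.2076]
eef_rot: [-0.0, 0.686, 0.728, 0.0]
force: [-0.3, 1.0, 0.4]
width: 0.0872
grasp_force: 0.0
```

```bash
python3 mv.py .5337 -.011 .067 3.2 4
```

```text
now [0.5345 0.0499 0.2076] 3.36 w 0.0872 gf 0.0 t 1.65 q [-0.65  0.09  0.54  1.77 -0.05  1.29 -0.04]
[np.float64(-15.2), np.float64(-1.1), np.float64(35.1)] 0.001
[np.float64(-15.2), np.float64(-1.1), np.float64(35.1)] 0.001
[np.float64(-15.2), np.float64(-1.1), np.float64(35.1)] 0.001
[np.float64(-15.2), np.float64(-1.1), np.float64(35.1)] 0.001
```

{"method": "step_arm", "body": {
  "plan": [
    {"fingers": 87, "slide": [-20, -1, 30], "twist": 0},
    {"fingers": 87, "slide": [-20, -2, 30], "twist": 0},
    {"fingers": 87, "slide": [-20, -1, 40], "twist": 0},
    {"fingers": 60, "slide": [-1, 0, 40], "twist": 0},
    {"fingers": 45, "slide": [0, 0, 0], "twist": 0}
  ]
}}

```text
clock: 2.15
tcp_pos: [0.5288, -0.0105, 0.0626]
eef_rot: [-0.003, 0.685, 0.728, -0.004]
force: [-1.3, -0.1, 0.3]
width: 0.0776
grasp_force: 0.0
```

Run:
```python
from h import *
from station import *
g=get_image("top");s=get_image("scene");R=lambda i,a,b,w,h:cv2.resize(i[b:b+h,a:a+w,::-1],(400,300),interpolation=cv2.INTER_CUBIC)
cv2.imwrite("pics/g1.png",np.hstack([R(g["image"],300,230,100,75),R(s["image"],220,190,100,75)]))
```

```text
(no output)
```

View pics/g1.png

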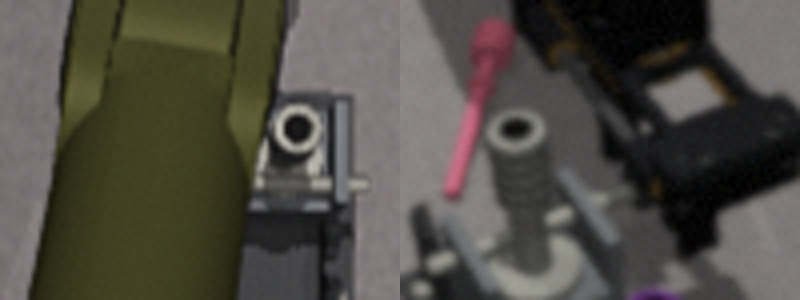

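The knob sits between the open fingers, with the fitting and cheeks clear. I'll let the arm settle, then close.

{"method": "step_arm", "body": {
  "plan": [
    {"fingers": 45, "slide": [0, 0, 0], "twist": 0},
    {"fingers": 45, "slide": [0, 0, 0], "twist": 0}
  ]
}}

```text
clock: 2.45
tcp_pos: [0.5355, -0.0087, 0.0698]
eef_rot: [0.001, 0.684, 0.729, 0.002]
force: [-0.1, 0.6, -0.2]
width: 0.055
grasp_force: 0.0
```

{"method": "step_arm", "body": {
  "plan": [
    {"fingers": 20, "slide": [0, 0, 0], "twist": 0},
    {"fingers": 20, "slide": [0, 0, 0], "twist": 0},
    {"fingers": 20, "slide": [0, 0, 0], "twist": 0},
    {"fingers": 20, "slide": [0, 0, 0], "twist": 0}
  ]
}}

```text
clock: 2.85
tcp_pos: [0.5339, -0.0094, 0.0677]
eef_rot: [0.0, 0.685, 0.729, 0.0]
force: [-0.7, 0.1, -0.1]
width: 0.0251
grasp_force: 50.0
```

{"method": "step_arm", "body": {
  "plan": [
    {"fingers": 20, "slide": [10, 0, -1], "twist": 0},
    {"fingers": 20, "slide": [15, 0, 0], "twist": 0},
    {"fingers": 20, "slide": [20, 0, 0], "twist": 0},
    {"fingers": 20, "slide": [25, 0, 0], "twist": 0},
    {"fingers": 20, "slide": [25, 0, 0], "twist": 0}
  ]
}}

```text
clock: 3.35
tcp_pos: [0.5273, 0.0868, 0.0684]
eef_rot: [-0.0, 0.685, 0.729, -0.0]
force: [0.3, 0.4, -1.0]
width: 0.0245
grasp_force: 50.0
```

{"method": "step_arm", "body": {
  "plan": [
    {"fingers": 20, "slide": [15, 0, 0], "twist": 0},
    {"fingers": 20, "slide": [0, 0, 0], "twist": 0},
    {"fingers": 20, "slide": [0, 0, 0], "twist": 0}
  ]
}}

```text
clock: 3.65
tcp_pos: [0.5268, 0.0996, 0.0684]
eef_rot: [0.0, 0.685, 0.729, -0.0]
force: [0.8, -1.1, -0.6]
width: 0.0246
grasp_force: 50.0
```

Run:
```python
from h import *
from station import *
o=observe();print(o["tcp_pos"],o["width"],o["grasp_force"],o["force"])
g=get_image("top");s=get_image("scene");w=get_image("wrist");R=lambda i,a,b,w,h:cv2.resize(i[b:b+h,a:a+w,::-1],(400,300),interpolation=cv2.INTER_CUBIC)
cv2.imwrite("pics/g2.png",np.hstack([R(w["image"],0,0,640,480),R(s["image"],220,190,100,75)]))
```

```text
[0.52683448 0.0995796  0.06844372] 0.024555428691872064 49.98981371136324 [ 0.80109026 -1.14959034 -0.6427303 ]
```

View pics/g2.png

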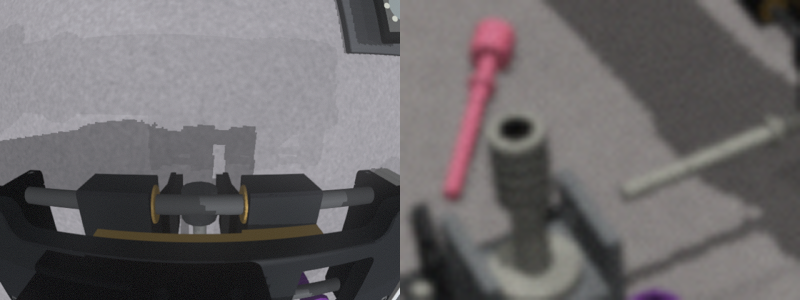

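The pin is drawn out, with its tip at scene (277,237) and its shoulder at (314,222). I'll check that it's level, then work out the park moves.

```bash
python3 - <<'E'
from h import *
np.set_printoptions(precision=4,suppress=True)
s=pickle.load(open("d0.pkl","rb"))["scene"]
a=np.radians(3.2);n=np.array([np.cos(a),np.sin(a),0]);k=np.array([.5268,.0996,.087])
for p in((277,237.5),(313.8,222.5)):
    c,r=ray(s,*p);P=c+r*(n@(k-c))/(n@r);print(P,np.linalg.norm(P-k))
E
python3 mv.py .4865 .099 .085 3.2 2
```

```text
[ 0.5338 -0.0262  0.0825] 0.12606551999062962
[0.5289 0.0622 0.0839] 0.037582610107870444
now [0.5271 0.0986 0.0686] 3.42 w 0.0248 gf 49.98999464180315 t 3.8 q [-0.69  0.23  0.51  1.93 -0.13  1.02 -0.06]
[np.float64(1.4), np.float64(-20.2), np.float64(-8.2)] 0.002
[np.float64(1.4), np.float64(-20.2), np.float64(-8.2)] 0.002
```

{"method": "step_arm", "body": {
  "plan": [
    {"fingers": 20, "slide": [0, -10, -12], "twist": 0},
    {"fingers": 20, "slide": [1, -15, -12], "twist": 0},
    {"fingers": 20, "slide": [1, -15, 0], "twist": 0},
    {"fingers": 20, "slide": [-20, 0, 0], "twist": 0},
    {"fingers": 20, "slide": [-25, 0, 0], "twist": 0}
  ]
}}

```text
clock: 4.3
tcp_pos: [0.4894, 0.0545, 0.0928]
eef_rot: [-0.0, 0.684, 0.729, 0.0]
force: [-0.3, -0.4, 0.2]
width: 0.0245
grasp_force: 50.0
```

{"method": "step_arm", "body": {
  "plan": [
    {"fingers": 20, "slide": [-25, 0, 0], "twist": 0},
    {"fingers": 20, "slide": [-25, 0, 0], "twist": 0},
    {"fingers": 20, "slide": [-10, 0, 0], "twist": 0},
    {"fingers": 20, "slide": [0, 0, 0], "twist": 0}
  ]
}}

```text
clock: 4.7
tcp_pos: [0.4933, -0.0071, 0.0926]
eef_rot: [0.0, 0.686, 0.727, 0.0]
force: [0.3, 0.9, -0.8]
width: 0.0249
grasp_force: 50.0
```

```bash
python3 mv.py .4903 -.0054 .0335 3.2 4
python3 - <<'E'
from h import *
from station import *
g=get_image("top");s=get_image("scene");R=lambda i,a,b,w,h:cv2.resize(i[b:b+h,a:a+w,::-1],(400,300),interpolation=cv2.INTER_CUBIC)
cv2.imwrite("pics/g3.png",np.hstack([R(g["image"],330,240,80,60),R(s["image"],200,190,100,75)]))
E
```

```text
now [ 0.4933 -0.0071  0.0926] 3.3 w 0.0249 gf 49.98471062135961 t 4.7 q [-0.61  0.1   0.6   2.01 -0.07  1.05  0.08]
[np.float64(0.5), np.float64(-0.7), np.float64(14.8)] 0.0
[np.float64(0.5), np.float64(-0.7), np.float64(14.8)] 0.0
[np.float64(0.5), np.float64(-0.7), np.float64(14.8)] 0.0
[np.float64(0.5), np.float64(-0.7), np.float64(14.8)] 0.0
```

View pics/g3.png

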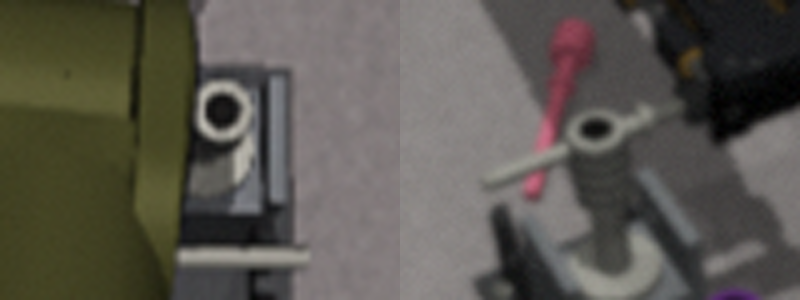

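The pin is over the ears and parallel to the holder's y, so I'll lower it into the notch.

{"method": "step_arm", "body": {
  "plan": [
    {"fingers": 20, "slide": [1, -2, 15], "twist": 0},
    {"fingers": 20, "slide": [1, -1, 15], "twist": 0},
    {"fingers": 20, "slide": [0, 0, 15], "twist": 0},
    {"fingers": 20, "slide": [0, 0, 13], "twist": 0},
    {"fingers": 20, "slide": [0, 0, 0], "twist": 0}
  ]
}}

```text
clock: 5.3
tcp_pos: [0.4895, -0.0019, 0.0332]
eef_rot: [-0.001, 0.684, 0.729, -0.001]
force: [0.2, 0.7, -0.5]
width: 0.0246
grasp_force: 50.0
```

```bash
python3 mv.py .4903 -.0054 .0325 3.2 1; python3 -c "
from station import *;print(observe()['force'])"
```

```text
now [ 0.4895 -0.0019  0.0332] 3.67 w 0.0246 gf 49.99123717361606 t 5.3 q [-0.6   0.19  0.59  2.06 -0.13  0.93  0.13]
[np.float64(-3.6), np.float64(0.6), np.float64(0.7)] 0.008
[ 0.18581046  0.70494243 -0.48961399]
```

{"method": "step_arm", "body": {
  "plan": [
    {"fingers": 20, "slide": [-5, 0, 0], "twist": 0},
    {"fingers": 20, "slide": [0, 0, 0.5], "twist": 0},
    {"fingers": 20, "slide": [0, 0, 0], "twist": 0},
    {"fingers": 36, "slide": [0, 0, 0], "twist": 0},
    {"fingers": 50, "slide": [0, 0, 0], "twist": 0}
  ]
}}

```text
clock: 5.8
tcp_pos: [0.491, -0.0081, 0.0345]
eef_rot: [0.0, 0.685, 0.729, 0.0]
force: [-0.4, -0.0, -0.2]
width: 0.0341
grasp_force: 0.0
```

{"method": "step_arm", "body": {
  "plan": [
    {"fingers": 70, "slide": [0, 0, 0], "twist": 0},
    {"fingers": 70, "slide": [0, 0, 0], "twist": 0},
    {"fingers": 70, "slide": [0, 0, 0], "twist": 0},
    {"fingers": 70, "slide": [10, 0, -20], "twist": 0},
    {"fingers": 70, "slide": [30, 0, -40], "twist": 0}
  ]
}}

```text
clock: 6.3
tcp_pos: [0.4857, 0.0288, 0.0923]
eef_rot: [-0.001, 0.687, 0.727, -0.003]
force: [0.9, 0.7, 1.5]
width: 0.0677
grasp_force: 0.0
```

{"method": "step_arm", "body": {
  "plan": [
    {"fingers": 70, "slide": [40, 0, -50], "twist": 0},
    {"fingers": 70, "slide": [40, 0, -50], "twist": 0},
    {"fingers": 70, "slide": [0, 0, -40], "twist": 0},
    {"fingers": 70, "slide": [0, 0, 0], "twist": 0}
  ]
}}

```text
clock: 6.7
tcp_pos: [0.4875, 0.096, 0.2179]
eef_rot: [0.002, 0.684, 0.73, 0.005]
force: [-0.3, 0.0, 0.1]
width: 0.0699
grasp_force: 0.0
```

```bash
python3 mv.py .555 -.088 .22 3.2 4
python3 - <<'E'
from h import *
from station import *
g=get_image("top");s=get_image("scene");R=lambda i,a,b,w,h:cv2.resize(i[b:b+h,a:a+w,::-1],(400,300),interpolation=cv2.INTER_CUBIC)
cv2.imwrite("pics/g4.png",np.hstack([R(g["image"],322,244,80,60),R(s["image"],200,190,100,75)]))
E
```

```text
now [0.4875 0.096  0.2179] 3.69 w 0.0699 gf 0.0 t 6.7 q [-0.76 -0.03  0.51  1.85  0.01  1.3  -0.19]
[np.float64(-47.0), np.float64(13.9), np.float64(-0.5)] 0.002
[np.float64(-47.0), np.float64(14.0), np.float64(-0.5)] 0.002
[np.float64(-46.9), np.float64(14.1), np.float64(-0.5)] 0.002
[np.float64(-46.9), np.float64(14.2), np.float64(-0.5)] 0.002
```

View pics/g4.png

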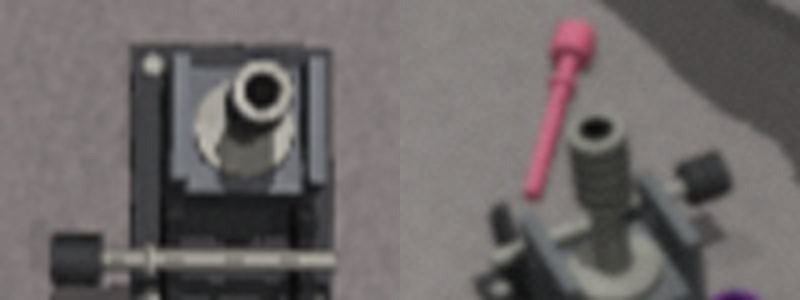

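{"method": "step_arm", "body": {
  "plan": [
    {"fingers": 70, "slide": [-47, 14, 0], "twist": 0.002},
    {"fingers": 70, "slide": [-47, 14, 0], "twist": 0.002},
    {"fingers": 70, "slide": [-47, 14, 0], "twist": 0.002},
    {"fingers": 70, "slide": [-47, 14, 0], "twist": 0.002},
    {"fingers": 70, "slide": [0, 0, 0], "twist": 0}
  ]
}}

```text
clock: 7.3
tcp_pos: [0.5504, -0.0997, 0.2107]
eef_rot: [0.001, 0.692, 0.722, -0.003]
force: [-1.1, 0.1, 0.8]
width: 0.0702
grasp_force: 0.0
```

```bash
python3 mv.py .555 -.088 .130 3.2 3
python3 - <<'E'
from h import *
t=pickle.load(open("d0.pkl","rb"))["top"]
k=onz(t,337,295.4,.05);p=onz(t,389,295.8,.05);print(k,p,np.linalg.norm(k-p),np.degrees(np.arctan2(*(k-p)[:2])))
o=p+(k-p)*50/125-np.array([.555,-.088,0]);a=np.radians(3.2)
print("holder xy of pin",o[0]*np.cos(a)+o[1]*np.sin(a),-o[0]*np.sin(a)+o[1]*np.cos(a))
E
```

```text
now [ 0.5504 -0.0997  0.2107] 2.37 w 0.0702 gf 0.0 t 7.3 q [-0.53  0.15  0.73  1.72 -0.1   1.31  0.26]
[np.float64(3.8), np.float64(1.7), np.float64(26.9)] -0.005
[np.float64(3.8), np.float64(1.7), np.float64(26.9)] -0.005
[np.float64(3.8), np.float64(1.7), np.float64(26.9)] -0.005
[ 0.48915272 -0.01306721  0.05      ] [ 0.49721815 -0.13839305  0.05      ] 0.12558510414965265 -3.682229988286456
holder xy of pin -0.060927559681816235 0.0031432533297002722
```

{"method": "step_arm", "body": {
  "plan": [
    {"fingers": 70, "slide": [0, 0, 0], "twist": 0},
    {"fingers": 70, "slide": [0, 0, 0], "twist": 0}
  ]
}}

```text
clock: 7.5
tcp_pos: [0.5504, -0.0891, 0.2108]
eef_rot: [-0.001, 0.687, 0.726, -0.001]
force: [0.2, 0.0, 0.4]
width: 0.0701
grasp_force: 0.0
```

```bash
python3 mv.py .555 -.088 .130 3.2 3
```

```text
now [ 0.5504 -0.0891  0.2108] 3.14 w 0.0701 gf 0.0 t 7.5 q [-0.53  0.15  0.72  1.72 -0.1   1.31  0.26]
[np.float64(0.3), np.float64(1.6), np.float64(26.9)] -0.0
[np.float64(0.3), np.float64(1.6), np.float64(26.9)] -0.0
[np.float64(0.3), np.float64(1.6), np.float64(26.9)] -0.0
```

{"method": "step_arm", "body": {
  "plan": [
    {"fingers": 70, "slide": [1, 2, 27], "twist": 0},
    {"fingers": 70, "slide": [0, 2, 27], "twist": 0},
    {"fingers": 60, "slide": [0, 1, 25], "twist": 0},
    {"fingers": 45, "slide": [0, 0, 0], "twist": 0},
    {"fingers": 40, "slide": [0, 0, 0], "twist": 0}
  ],
  "squeeze": 30
}}

```text
clock: 8.0
tcp_pos: [0.5559, -0.0877, 0.1332]
eef_rot: [-0.0, 0.687, 0.727, -0.0]
force: [0.1, 0.5, 0.5]
width: 0.0533
grasp_force: 0.0
```

{"method": "step_arm", "body": {
  "plan": [
    {"fingers": 20, "slide": [0, 0, 0], "twist": 0},
    {"fingers": 20, "slide": [0, 0, 0], "twist": 0},
    {"fingers": 20, "slide": [0, 0, 0], "twist": 0}
  ]
}}

```text
clock: 8.3
tcp_pos: [0.5568, -0.089, 0.1343]
eef_rot: [0.001, 0.688, 0.726, 0.001]
force: [-0.2, 0.6, 0.7]
width: 0.0297
grasp_force: 0.0
```

{"method": "step_arm", "body": {
  "plan": [
    {"fingers": 20, "slide": [0, 0, 0], "twist": 0},
    {"fingers": 20, "slide": [0, 0, -10], "twist": 0},
    {"fingers": 20, "slide": [0, 0, -20], "twist": 0},
    {"fingers": 20, "slide": [0, 0, -25], "twist": 0},
    {"fingers": 20, "slide": [0, 0, -20], "twist": 0}
  ]
}}

```text
clock: 8.8
tcp_pos: [0.5561, -0.0892, 0.2096]
eef_rot: [0.0, 0.688, 0.726, 0.0]
force: [0.8, -0.1, -2.7]
width: 0.0271
grasp_force: 30.0
```

{"method": "step_arm", "body": {
  "plan": [
    {"fingers": 20, "slide": [0, 0, 0], "twist": 0},
    {"fingers": 20, "slide": [0, 0, 0], "twist": 0},
    {"fingers": 20, "slide": [0, 0, 0], "twist": 0}
  ]
}}

```text
clock: 9.1
tcp_pos: [0.5552, -0.0888, 0.2067]
eef_rot: [-0.001, 0.688, 0.726, -0.001]
force: [-0.3, -0.5, -3.1]
width: 0.0274
grasp_force: 30.0
```

```bash
python3 mv.py .555 -.088 .208 3.2 1
python3 - <<'E'
from h import *
from station import *
print(observe()["force"])
g=get_image("top");s=get_image("scene");R=lambda i,a,b,w,h:cv2.resize(i[b:b+h,a:a+w,::-1],(400,300),interpolation=cv2.INTER_CUBIC)
cv2.imwrite("pics/g5.png",np.hstack([R(g["image"],322,244,80,60),R(s["image"],200,160,140,105)]))
E
```

```text
now [ 0.5552 -0.0888  0.2067] 3.1 w 0.0274 gf 29.979532301804284 t 9.1 q [-0.53  0.17  0.72  1.72 -0.11  1.3   0.27]
[np.float64(0.8), np.float64(-0.1), np.float64(-1.3)] -0.002
[-0.30255046 -0.52068078 -3.10004762]
```

View pics/g5.png

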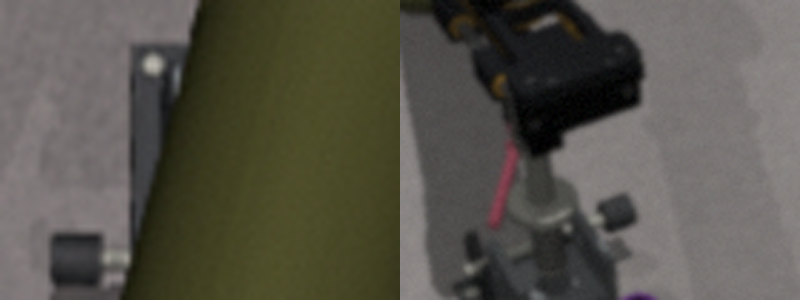

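The fitting is lifted clear of the bore, with its spigot between the cheeks and about 3 N of load. The tool can't tilt, so I'll pivot the fitting in the pads against the +y cheek's top edge, using a lighter grip.

{"method": "step_arm", "body": {
  "plan": [
    {"fingers": 20, "slide": [15, 0, 6], "twist": 0},
    {"fingers": 20, "slide": [6, 0, 0], "twist": 0},
    {"fingers": 20, "slide": [8, 0, 0], "twist": 0},
    {"fingers": 20, "slide": [8, 0, 0], "twist": 0},
    {"fingers": 20, "slide": [0, 0, 0], "twist": 0}
  ],
  "squeeze": 14
}}

```text
clock: 9.7
tcp_pos: [0.5541, -0.0503, 0.2021]
eef_rot: [-0.0, 0.687, 0.727, 0.0]
force: [-0.8, -0.5, -2.7]
width: 0.0278
grasp_force: 14.0
```

```bash
python3 mv.py .555 -.088 .208 3.2 1
python3 - <<'E'
from h import *
from station import *
o=observe();print(o["force"],o["ft_torque"])
s=get_image("scene");R=lambda i,a,b,w,h:cv2.resize(i[b:b+h,a:a+w,::-1],(600,450),interpolation=cv2.INTER_CUBIC)
cv2.imwrite("pics/g6.png",R(s["image"],200,160,140,105))
E
```

```text
now [ 0.5541 -0.0503  0.2021] 3.23 w 0.0278 gf 14.002794774714857 t 9.7 q [-0.58  0.15  0.69  1.74 -0.1   1.29  0.19]
[np.float64(-37.7), np.float64(-1.2), np.float64(-5.9)] 0.001
[-0.77544085 -0.51327552 -2.72584347] [-0.26135175  0.14691632 -0.0412087 ]
```

View pics/g6.png

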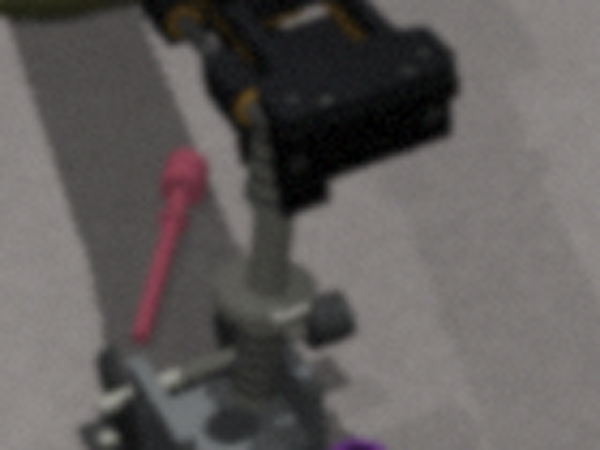

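The foot is at (255,385) and the flange at (268,295), so the spigot leans against the cheek as intended, with little force. I'll continue.

{"method": "step_arm", "body": {
  "plan": [
    {"fingers": 20, "slide": [10, 0, 2], "twist": 0},
    {"fingers": 20, "slide": [10, 0, 3], "twist": 0},
    {"fingers": 20, "slide": [10, 0, 3], "twist": 0},
    {"fingers": 20, "slide": [9, 0, 4], "twist": 0},
    {"fingers": 20, "slide": [9, 0, 5], "twist": 0}
  ]
}}

```text
clock: 10.25
tcp_pos: [0.5517, -0.003, 0.185]
eef_rot: [0.0, 0.688, 0.726, 0.0]
force: [0.2, -1.4, -0.9]
width: 0.0277
grasp_force: 14.0
```

{"method": "step_arm", "body": {
  "plan": [
    {"fingers": 20, "slide": [8, 0, 5], "twist": 0},
    {"fingers": 20, "slide": [3, 0, 2], "twist": 0},
    {"fingers": 20, "slide": [0, 0, 0], "twist": 0}
  ]
}}

```text
clock: 10.55
tcp_pos: [0.5508, 0.0076, 0.1777]
eef_rot: [-0.0, 0.687, 0.726, -0.0]
force: [-0.5, -0.7, -1.4]
width: 0.0275
grasp_force: 14.0
```

{"method": "step_arm", "body": {
  "plan": [
    {"fingers": 20, "slide": [0, 0, 0], "twist": 0},
    {"fingers": 20, "slide": [0, 0, 0], "twist": 0},
    {"fingers": 20, "slide": [0, 0, 0], "twist": 0}
  ],
  "squeeze": 60
}}

```text
clock: 10.85
tcp_pos: [0.5508, 0.0066, 0.1781]
eef_rot: [-0.0, 0.688, 0.726, 0.0]
force: [0.2, -0.4, -2.9]
width: 0.0267
grasp_force: 60.0
```

```bash
python3 mv.py .555 -.088 .208 3.2 1
python3 - <<'E'
from h import *
from station import *
o=observe();print(o["force"],o["ft_torque"])
s=get_image("scene");R=lambda i,a,b,w,h:cv2.resize(i[b:b+h,a:a+w,::-1],(600,450),interpolation=cv2.INTER_CUBIC)
cv2.imwrite("pics/g7.png",R(s["image"],210,160,140,105))
E
```

```text
now [0.5508 0.0066 0.1781] 3.05 w 0.0267 gf 59.998950054869056 t 10.85 q [-0.65  0.15  0.65  1.78 -0.1   1.24  0.08]
[np.float64(-94.7), np.float64(-0.9), np.float64(-29.9)] -0.003
[ 0.1576762  -0.43666753 -2.94850862] [-0.04289903  0.05675087  0.00307722]
```

View pics/g7.png

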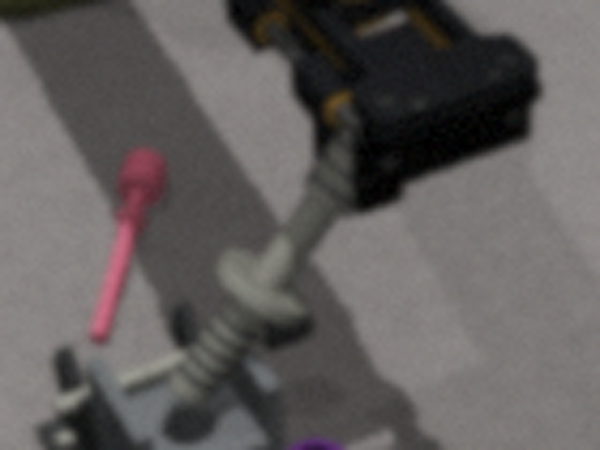

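The fitting is tipped, with its foot at crop (190,390) and its flange at (262,288). I'll measure the tilt in the known vertical plane.

```bash
python3 - <<'E'
from h import *
np.set_printoptions(precision=4,suppress=True)
s=pickle.load(open("d0.pkl","rb"))["scene"]
a=np.radians(3.2);n=np.array([np.cos(a),np.sin(a),0]);k=np.array([.5508,.0066,.1968])
P=[]
for p in((190,390),(262,288)):
    c,r=ray(s,210+p[0]*.2333,160+p[1]*.2333);Q=c+r*(n@(k-c))/(n@r);P.append(Q);v=k-Q
    print(Q,np.linalg.norm(v),"tilt",np.degrees(np.arctan2(np.hypot(*v[:2]),v[2])))
E
python3 mv.py .5508 .03 .25 3.2 4
```

```text
[ 0.5559 -0.0849  0.0898] 0.14088293993433312 tilt 40.594129806464565
[ 0.5536 -0.0439  0.1356] 0.07938307227882507 tilt 39.59809100726031
now [0.5508 0.0066 0.1781] 3.06 w 0.0266 gf 59.99914700165391 t 10.9 q [-0.65  0.15  0.65  1.78 -0.1   1.24  0.08]
[np.float64(5.8), np.float64(0.3), np.float64(-18.0)] -0.001
[np.float64(5.8), np.float64(0.3), np.float64(-18.0)] -0.001
[np.float64(5.8), np.float64(0.3), np.float64(-18.0)] -0.001
[np.float64(5.8), np.float64(0.3), np.float64(-18.0)] -0.001
```

{"method": "step_arm", "body": {
  "plan": [
    {"fingers": 20, "slide": [2, 0, -8], "twist": 0},
    {"fingers": 20, "slide": [4, 0, -14], "twist": 0},
    {"fingers": 20, "slide": [4, 0, -16], "twist": 0},
    {"fingers": 20, "slide": [2, 0, -12], "twist": 0},
    {"fingers": 20, "slide": [0, 0, -5], "twist": 0}
  ]
}}

```text
clock: 11.4
tcp_pos: [0.5513, 0.0195, 0.2354]
eef_rot: [0.001, 0.687, 0.726, 0.001]
force: [0.7, 0.6, -2.0]
width: 0.0269
grasp_force: 60.0
```

```bash
python3 mv.py .562 .251 .233 102.3 20 | sed 's/np.float64//g'
```

```text
now [0.5513 0.0195 0.2354] 3.15 w 0.0269 gf 59.998299423605204 t 11.4 q [-0.68  0.11  0.64  1.7  -0.07  1.35  0.03]
[(11.5), (1.2), (0.1)] -0.087
[(11.4), (2.2), (0.1)] -0.087
[(11.2), (3.1), (0.1)] -0.087
[(10.8), (4.1), (0.1)] -0.087
[(10.4), (5.0), (0.1)] -0.087
[(10.0), (5.9), (0.1)] -0.087
[(9.4), (6.7), (0.1)] -0.087
[(8.8), (7.5), (0.1)] -0.087
[(8.1), (8.3), (0.1)] -0.087
[(7.4), (8.9), (0.1)] -0.087
[(6.6), (9.5), (0.1)] -0.087
[(5.7), (10.1), (0.1)] -0.087
[(4.8), (10.5), (0.1)] -0.087
[(3.9), (10.9), (0.1)] -0.087
[(3.0), (11.2), (0.1)] -0.087
[(2.0), (11.4), (0.1)] -0.087
[(1.0), (11.5), (0.1)] -0.087
[(-0.0), (11.6), (0.1)] -0.087
[(-1.0), (11.5), (0.1)] -0.087
[(-2.0), (11.4), (0.1)] -0.087
```

{"method": "step_arm", "body": {
  "plan": [
    {"fingers": 20, "slide": [11, 1, 0], "twist": -0.06},
    {"fingers": 20, "slide": [11, 2, 0], "twist": -0.09},
    {"fingers": 20, "slide": [11, 3, 0], "twist": -0.09},
    {"fingers": 20, "slide": [11, 4, 0], "twist": -0.09},
    {"fingers": 20, "slide": [10, 5, 0], "twist": -0.09}
  ]
}}

```text
clock: 11.9
tcp_pos: [0.5535, 0.0756, 0.2332]
eef_rot: [-0.0, 0.52, 0.854, -0.0]
force: [-0.1, 0.2, -3.1]
width: 0.0266
grasp_force: 60.0
```

{"method": "step_arm", "body": {
  "plan": [
    {"fingers": 20, "slide": [10, 6, 0], "twist": -0.09},
    {"fingers": 20, "slide": [9, 7, 0], "twist": -0.09},
    {"fingers": 20, "slide": [9, 8, 0], "twist": -0.09},
    {"fingers": 20, "slide": [8, 8, 0], "twist": -0.09},
    {"fingers": 20, "slide": [7, 9, 0], "twist": -0.09}
  ]
}}

```text
clock: 12.4
tcp_pos: [0.5576, 0.1332, 0.2331]
eef_rot: [-0.0, 0.316, 0.949, -0.0]
force: [0.6, -0.6, -2.2]
width: 0.0268
grasp_force: 60.0
```

{"method": "step_arm", "body": {
  "plan": [
    {"fingers": 20, "slide": [7, 9, 0], "twist": -0.09},
    {"fingers": 20, "slide": [6, 10, 0], "twist": -0.09},
    {"fingers": 20, "slide": [5, 10, 0], "twist": -0.09},
    {"fingers": 20, "slide": [4, 11, 0], "twist": -0.09},
    {"fingers": 20, "slide": [3, 11, 0], "twist": -0.09}
  ]
}}

```text
clock: 12.9
tcp_pos: [0.5582, 0.1905, 0.233]
eef_rot: [-0.0, 0.096, 0.995, -0.0]
force: [-0.4, 0.2, -2.1]
width: 0.0269
grasp_force: 60.0
```

```bash
python3 mv.py .562 .251 .233 102.3 6 | sed 's/np.float64//g'
```

```text
now [0.5582 0.1905 0.233 ] 78.93 w 0.0269 gf 59.99719250947237 t 12.9 q [-0.75  0.19  0.43  1.61 -0.08  1.36  1.07]
[(1.3), (10.0), (0.0)] -0.068
[(0.6), (10.1), (0.0)] -0.068
[(-0.1), (10.1), (0.0)] -0.068
[(-0.7), (10.1), (0.0)] -0.068
[(-1.4), (10.0), (0.0)] -0.068
[(-2.1), (9.9), (0.0)] -0.068
```

{"method": "step_arm", "body": {
  "plan": [
    {"fingers": 20, "slide": [1, 12, 0], "twist": -0.08},
    {"fingers": 20, "slide": [0, 12, 0], "twist": -0.08},
    {"fingers": 20, "slide": [0, 12, 0], "twist": -0.08},
    {"fingers": 20, "slide": [-1, 12, 0], "twist": -0.08},
    {"fingers": 20, "slide": [-2, 8, 0], "twist": -0.06}
  ]
}}

```text
clock: 13.4
tcp_pos: [0.5627, 0.2473, 0.2329]
eef_rot: [-0.0, -0.093, 0.996, -0.0]
force: [0.2, -0.5, -2.1]
width: 0.0272
grasp_force: 60.0
```

{"method": "step_arm", "body": {
  "plan": [
    {"fingers": 20, "slide": [-1, 4, 0], "twist": -0.03},
    {"fingers": 20, "slide": [0, 0, 0], "twist": 0},
    {"fingers": 20, "slide": [0, 0, 0], "twist": 0},
    {"fingers": 20, "slide": [0, 0, 0], "twist": 0},
    {"fingers": 20, "slide": [0, 0, 0], "twist": 0}
  ]
}}

```text
clock: 13.9
tcp_pos: [0.5634, 0.2498, 0.2333]
eef_rot: [0.0, -0.106, 0.994, -0.0]
force: [-0.2, 0.1, -2.4]
width: 0.027
grasp_force: 60.0
```

```bash
python3 mv.py .562 .251 .233 102.3 1 | sed 's/np.float64//g'
python3 - <<'E'
from h import *
from station import *
o=observe();print(o["force"],o["dq"].round(4))
g=get_image("top");s=get_image("scene");R=lambda i,a,b,w,h:cv2.resize(i[b:b+h,a:a+w,::-1],(400,300),interpolation=cv2.INTER_CUBIC)
cv2.imwrite("pics/g8.png",np.vstack([np.hstack([R(g["image"],190,160,120,90),R(s["image"],370,150,140,105)]),np.hstack([R(g["image"],322,244,80,60),R(s["image"],200,190,100,75)])]))
E
```

```text
now [0.5634 0.2498 0.2333] 102.14 w 0.027 gf 59.9977407976985 t 13.9 q [-0.76  0.25  0.36  1.54 -0.09  1.37  1.39]
[(1.2), (1.5), (0.3)] -0.003
[-0.22292488  0.07177184 -2.36802672] [-0.0011 -0.0006 -0.0014 -0.0011 -0.0009 -0.0026  0.0042]
```

View pics/g8.png

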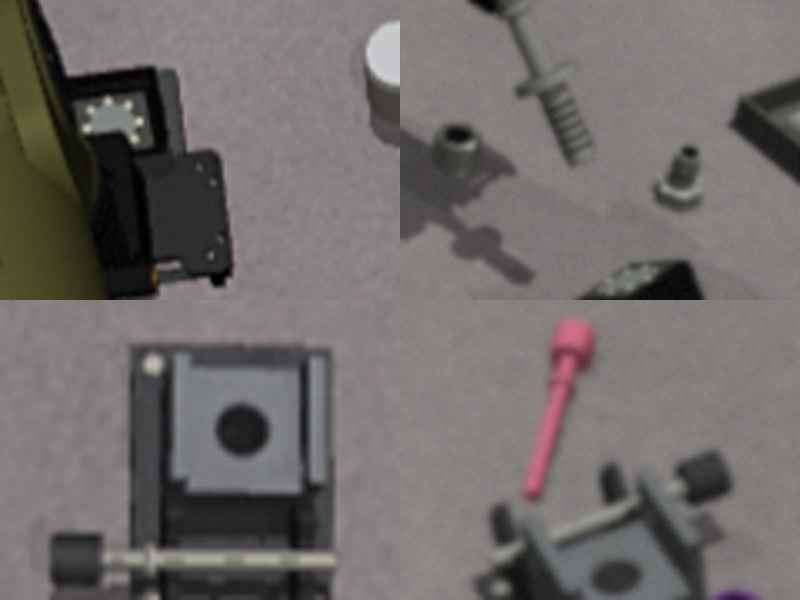

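The fitting points at the window, with its foot at scene (433,205) and its flange at (422,179). The pin is still in the notch. One numeric check before handing in.

Run:
```python
from h import *
np.set_printoptions(precision=4,suppress=True)
s=pickle.load(open("d0.pkl","rb"))["scene"]
b=np.radians(12.3);n=np.array([-np.sin(b),np.cos(b),0]);k=np.array([.5634,.2498,.252])
zr=np.array([-.643*np.cos(b),-.643*np.sin(b),.766]);w=np.array([.711,.2835,.07]);xr=np.cross(n,zr)
for p in((433,205.3),(421.8,178.7)):
    c,r=ray(s,*p);Q=c+r*(n@(k-c))/(n@r);v=k-Q
    print(Q,np.linalg.norm(v),"tilt",np.degrees(np.arctan2(np.hypot(*v[:2]),v[2])),"reader xyz",(Q-w)@xr,(Q-w)@n,(Q-w)@zr)
f=k-.143*zr;print(f,(f-w)@xr,(f-w)@n,(f-w)@zr)
```

```text
[0.6551 0.2698 0.1469] 0.14092094504397815 tilt 41.74703564260789 reader xyz 0.005330182818568407 -0.0014831508442818356 0.09588574887997175
[0.6171 0.2615 0.1912] 0.08191117303734859 tilt 42.10829329766685 reader xyz 0.004058484942874886 -0.0014831508442818247 0.15489175535079647
[0.6532 0.2694 0.1425] 0.0010604550840505578 -0.0014831508442818173 0.09372713066704372
```

All values are well within tolerance.

```bash
python3 -c "
from station import *
print(hand_in())"
```

```text
the job is handed in; nothing more can be done
None
```

I handed the job in: the pin lies released in the notch, and the fitting is held still with its foot about 95 mm from the reader's window, within about 5 mm of its line and 2° of the reading direction by my camera measurements; no verdict came back.

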